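Shut the fastener box and prove it under the shelf-height bar

ROBOT

A 6-joint arm with a two-finger parallel gripper is mounted at the origin on the work surface. World frame = base frame: x ahead of the robot, y to its left, z up, the work surface at z = 0. Lengths are in m, angles in rad, forces in N, time in s.
With the tool pointing down it reaches from about 0.425 to 0.95 m from the base axis. Payload 3.5 kg.
Tool frame: the origin (TCP) lies midway between the tips of the shut fingers; the grasp point (between the pads) lies ctrl.grasp_offset behind it (ctrl.grasp_offset is the distance from the TCP to the grasp point, in m); x points along the fingers, y is the direction in which the jaws open and shut, and the axes are right-handed (so a half turn about x gives the same grasp; the last joint's range is limited). The gripper opens to 85 mm and grips with 20 to 120 N. Pads are 22 mm wide; open, the fingers measure 114 mm over their backs; the gripper's body (76 mm by 85 mm) begins 54 mm behind the grasp point. The pads swing forward as they close: fully open they stand 13 mm farther back than shut.
Start: joints at [1.2, 0.286, 1.577, -0, 1.279, -0.15], TCP at [0.148, 0.659, 0.231] pointing down, gripper open.
Joint ranges: [-2.77, 2.77], [-0.9, 2.22], [0.21, 2.48], [-1.53, 4.67], [0.24, 2.81], [-2.84, 2.84]. Speed limits (rad/s): [2.79, 2.79, 3.14, 3.14, 3.14, 3.14].

INTERFACE

Orientations are given as a unit quaternion [x, y, z, w].
In Python, from plant import readout, read_camera, sign_off, ctrl gives the robot as it stands.
- The arm moves only by the tool drive_tool, never from a script. Its argument "steps" is a list of rows, each a list of 5 numbers: the shift along the tool's x, y, z in cm, then the turn about the tool's x in degrees, then the opening, from 0 (shut) to 1 (fully open). A call has 1 to 10 rows; each row shifts and turns the commanded pose from where the row before left it, along the tool's axes as they then stand; what a row does not reach is not made up. A row lasts 1/10 s, in which the tool goes at most 50 mm and 8.59 degrees, less where a joint would pass 70% of its speed; a pose out of reach is approached as far as the arm can. A call is refused whole if a number of a shift passes 5 or a number of a turn 8.59, either way. A call with a gripper value outside its range is refused whole. The fingers move at their own pace and stop on an object; "force" is the grip in N (left out, the last holds). Time passes only in rows, so rows that do not move let the fingers close. It gives the time, the measured TCP pose, the force and the opening at its end, in the units of the state.
- readout.get_state(): the state, without advancing time (a new reading comes with each control period).
- read_camera(name): name is "scene" or "side" or "wrist"; returns a dict with "frame" (384x512x3 uint8, red, green, blue), "vertical_fov" (degrees; the focal length in pixels is half the picture's height over the tangent of half this angle, whatever the lens; pixels are square), "cx", "cy" (the principal point, pixels), "eye" and "orientation" of the camera in the world. Camera axes: x right, y up, looking along -z (the intrinsics and any distortion apply to the point x, -y, -z); pixel columns grow to the right and rows downward; lengths in m; the calibration is good to about 2 mm. A picture is of the moment at which its call begins. There is no depth.
- sign_off(): hands the job in, once; it reports no verdict.
The state is a dict: "time": time; "qpos": joint angles; "dq": joint speeds; "joint_efforts": joint torques, N m; "eef_pos": TCP position; "tcp_rot": TCP orientation; "contact_force": force on the tool from outside, world axes, zero at the start; "wrist_torque": the same for the moment, N m; "opening": opening from 0.0 (shut) to 1.0 (fully open).
Only numpy, scipy, OpenCV 4.12 (cv2) and the standard library are available. Lean on these libraries where they do the work, as an engineer would, in place of code of your own. Each camera call takes 0.05 s, during which the arm holds its last target. There are 200 camera calls.

TASK

The lid of the long fastener box stands proud: press it gently down until it is fully home. Then, without lifting the box or jamming it on the bar, slide it along the bench and under the fixed bridge bar to check that it clears the shelf height, its long side flush against the low fence, until its front end has been pressed gently but definitely against the backstop for a moment. Let go and leave it there with the lid home, and do not disturb the bottle, the cartridge or the tin.

Things in the scene. Friction and masses are not known exactly. Their poses are not given: they have to be found in the camera images.
- case: Loose blue plastic fastener box, 140 mm long (its x), 60 mm wide (its y), body 62 mm high, about 0.4 kg. Origin at the centre of its underside, z up. The lid counts as part of it. Its +x end is the front end, which goes under the bar first and meets the backstop. Flat sides: it may be gripped across its width below the lid.
- lid: Flat grey push-on lid of the box, 134 x 52 x 10 mm, origin at the centre of its underside, axes as the box. It slides only up and down on the box, rubbing with about 5 N, then bottoms hard, and stays where it is left. Home, its underside is 64 mm and its top 74 mm above the box's underside; it starts 4 to 8 mm higher. Never press it with over 25 N.
- fence: Fixed low aluminium fence, 280 mm long, 14 mm thick, 18 mm high. Origin on the bench, on its guiding face, below the middle of the bar's width. x is the push direction (under the bar, to the backstop), y points from the face into the lane: flush, the box's centre is at y = 30 mm. The face runs from x = -210 to +70 mm. Push on it with under 20 N.
- bridge: Fixed steel bridge over the lane, same frame as the fence: a square-edged bar across the lane, x = -8 to +8 mm, underside 76.5 and top 96.5 mm above the bench, on two posts 14 mm thick at y = -33 and +118 mm. The box with its lid home clears it by 2.5 mm. Over 10 N between box and bridge counts as a jam.
- backstop: Fixed rigid dark steel plate beyond the bar, 60 mm wide, 40 mm high. Origin on the bench at the middle of the face that the box meets; axes as the fence. The face is square across the lane, 30 to 55 mm beyond the middle of the bar, its middle 30 mm from the fence face. Press the box on it with at least 4 N for 0.3 s, never over 20 N.
- glue_bottle: Bystander: white glue bottle, 62 mm across, 160 mm high, standing beyond the backstop. Origin at the centre of its underside.
- cartridge: Bystander: yellow sealant cartridge, 50 mm across, 205 mm high with its nozzle, standing beyond the backstop. Origin at the centre of its underside.
- tin: Bystander: low tin, 68 mm across, 55 mm high, standing behind the fence. Origin at the centre of its underside.
Mind the look-alikes: they are no part of the job. What is shaped like the case but green or orange is not meant.

How it is judged:
On the way, in this order (a step that is already met when the one before it is completed fails the run):
1. the lid is pressed fully home (within 1 mm) while the box is still in front of the bar (z of lid in the frame of case below 0.065 m and x of case in the frame of fence below -0.078 m), for 0.2 s.
2. the front end of the box is through under the bar, lid home, box upright on the bench (x of case in the frame of fence above -0.055 m and y of case in the frame of fence between 0.02 and 0.06 m and z of lid in the frame of case below 0.065 m and angle between case's own z axis and vertical below 0.05 rad), for 0.1 s.
3. the box is pressed against the backstop with at least 4 N for 0.3 s (contact force between case and backstop above 4 N), for 0.3 s.
At the end, for the whole second after the job is handed in: The box stands at rest on the bench under the bar, released, its front end within 3 mm of the backstop, its long side within 3 mm of the fence and parallel to it within 2 degrees, the lid home within 1 mm (x of case in the frame of backstop above -0.073 m and y of case in the frame of fence between 0.027 and 0.033 m and angle between the x axis of case and the x axis of fence, either way round below 0.035 rad and z of lid in the frame of case below 0.065 m and angle between case's own z axis and vertical below 0.03 rad and height (world z) of case below 0.003 m and linear speed of case below 0.01 m/s); the robot touches nothing.
It fails at once if the lid is pressed with more than 25 N (contact force between the fingers and lid above 25 N).
It fails at once if the box is jammed on the bridge with more than 10 N (contact force between case and bridge above 10 N).
It fails at once if the box is pushed against the backstop or the fence with more than 20 N (contact force between case and backstop above 20 N or contact force between case and fence above 20 N).
It fails at once if the box is lifted more than 12 mm or tipped (height (world z) of case above 0.012 m or angle between case's own z axis and vertical above 0.15 rad).
It fails at once if a bystander is disturbed (distance of any of glue_bottle, cartridge, tin from where it was at the start of the episode above 0.015 m or angle between any of glue_bottle, cartridge's own z axis and vertical above 0.3 rad).
It also fails if it takes over 72 s, if anything falls off the work surface, if the arm or the gripper's body presses on something with over 40 N, if the wrist force passes 120 N, or if a joint passes its speed limit or range.

## Working session

There is one attempt and no reset: what is moved stays moved. The work goes in short steps, Python scripts to look and compute and a tool call to move; the robot and the scene stay as the last step left them, time stands still between calls to the robot, and variables do not carry over. Pictures are saved under pics/ and viewed, about 8 in all and at most 12, crops included, and the job is handed in when it is done.

Besides the shell and the picture viewer there is one more tool, called by a JSON object that holds its "api" and its "payload", one argument or row to a line. drive_tool: Moves the arm, as the interface text tells. Its arguments: {"type":"object","properties":{"steps":{"type":"array","items":{"type":"array","items":{"type":"number"}}},"force":{"type":"number"}},"required":["steps"]}

```bash
mkdir -p pics; ls
python3 - <<'E'
from plant import readout, read_camera, ctrl
import cv2,json
s=readout.get_state();print(s);print(ctrl.grasp_offset)
for n in ("scene","side","wrist"):
    d=read_camera(n);cv2.imwrite(f"pics/{n}0.png",d["frame"][:,:,::-1]);print(n,{k:v for k,v in d.items() if k!="frame"})
a=[cv2.imread(f"pics/{n}0.png") for n in("scene","side")]
E
```

```text
pics
{'time': 0.0, 'qpos': array([ 1.19999620e+00,  2.87228885e-01,  1.57817051e+00,  2.70606671e-05,
        1.27860878e+00, -1.50024566e-01]), 'dq': array([-0.00050633,  0.00019693,  0.00051742,  0.00230984,  0.00010761,
        0.00087307]), 'joint_efforts': array([-2.48023407e-04, -4.05957806e+01, -2.92639303e+01, -1.03166801e-04,
        5.47701144e-03, -4.22452660e-07]), 'eef_pos': array([0.14755637, 0.65800228, 0.22990855]), 'tcp_rot': array([ 0.07707735,  0.70303087, -0.07872308,  0.70257338]), 'contact_force': array([0.19064112, 0.07933137, 0.89175722]), 'wrist_torque': array([ 0.02596044, -0.00112837,  0.04475231]), 'opening': 1.0016073223719413}
0.0187
scene {'vertical_fov': 47.608991494135175, 'cx': 262.52006025373055, 'cy': 192.09170273629977, 'eye': array([1.31272943, 0.39094498, 0.86243774]), 'orientation': array([0.21398199, 0.32830254, 0.78353819, 0.48217949])}
side {'vertical_fov': 48.72121102239745, 'cx': 255.5833923068143, 'cy': 188.57587803909712, 'eye': array([ 0.46778573, -0.71196843,  0.5850386 ]), 'orientation': array([ 0.45314081, -0.03944282, -0.07467661,  0.88742948])}
wrist {'vertical_fov': 60.79191058180314, 'cx': 257.65434036395385, 'cy': 189.73627633215, 'eye': array([0.06642611, 0.67692201, 0.37325818]), 'orientation': array([-0.12804021, -0.10131187,  0.61683701,  0.76996994])}
```

View pics/scene0.png

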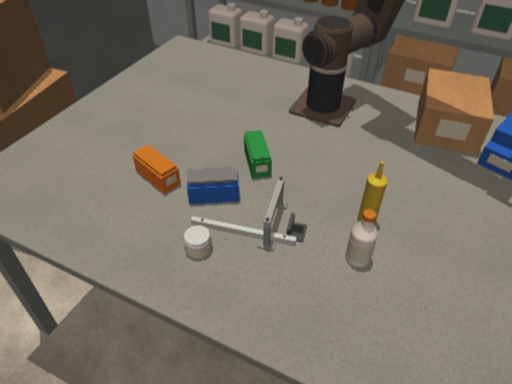

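View pics/side0.png

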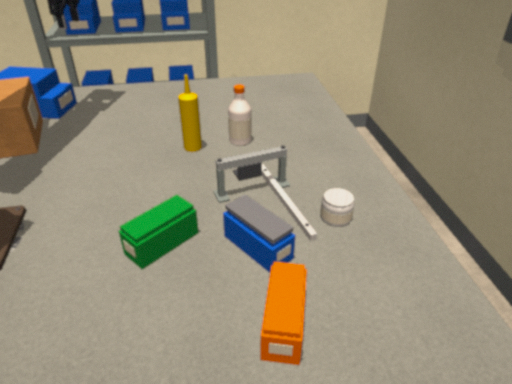

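The blue box with a grey lid is at scene (213,185) and side (258,230). The green one at scene (258,153), side (160,230) and the orange one at scene (157,168), side (285,310) are look-alikes. Only the blue box has the grey lid standing proud. The fence runs from scene (193,220) to (295,239), the bar is at (274,212) and the backstop at (297,228).

```bash
cat > h.py <<'E'
import numpy as np,cv2
from scipy.spatial.transform import Rotation as R
def ray(d,p):
    f=192/np.tan(np.radians(d["vertical_fov"]/2))
    v=np.array([(p[0]-d["cx"])/f,-(p[1]-d["cy"])/f,-1]);return d["eye"],R.from_quat(d["orientation"]).apply(v)
def onz(d,p,z):
    e,v=ray(d,p);return e+v*(z-e[2])/v[2]
def proj(d,P):
    f=192/np.tan(np.radians(d["vertical_fov"]/2))
    c=R.from_quat(d["orientation"]).inv().apply(np.array(P)-d["eye"]);return np.array([d["cx"]+f*c[0]/-c[2],d["cy"]-f*c[1]/-c[2]])
E
python3 - <<'E'
from h import *
a=cv2.imread("pics/scene0.png")[150:270,170:330];b=cv2.imread("pics/side0.png")[140:280,200:330]
a=cv2.resize(a,None,fx=5,fy=5,interpolation=cv2.INTER_CUBIC);cv2.imwrite("pics/c1.png",a)
b=cv2.resize(b,None,fx=4.25,fy=4.25,interpolation=cv2.INTER_CUBIC);cv2.imwrite("pics/c2.png",b)
E
```

```text
(no output)
```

View pics/c1.png

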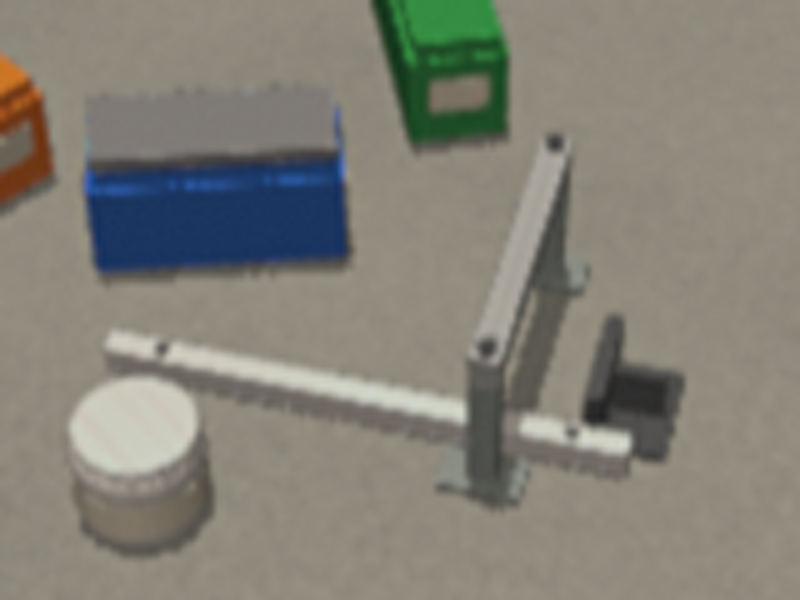

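View pics/c2.png

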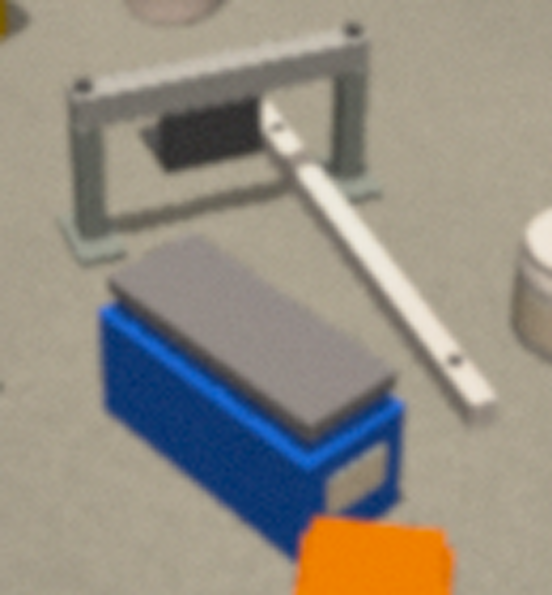

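```bash
cat >> h.py <<'E'
def line(p,q): return np.round(np.linalg.norm((q-p)[:2])*1e3,1),np.round(np.degrees(np.arctan2(*(q-p)[1::-1])),1)
E
python3 - <<'E'
from h import *
from plant import read_camera
S=read_camera("scene");D=read_camera("side")
s=lambda x,y,z:onz(S,((x+.5)/5-.5+170,(y+.5)/5-.5+150),z)
d=lambda x,y,z:onz(D,((x+.5)/4.25-.5+200,(y+.5)/4.25-.5+140),z)
def show(n,p):
    p=np.array(p);print(n,np.round(p[:,:2]*1e3,0).tolist(),"mean",np.round(p.mean(0)*1e3,1)[:2],[line(p[i],p[i+1]) for i in range(len(p)-1)])
show("lid S",[s(87,95,.08),s(335,90,.08),s(340,155,.08),s(90,165,.08)])
show("lid D",[d(313,430,.08),d(110,285,.08),d(195,235,.08),d(395,378,.08)])
show("box bottom S",[s(97,272,0),s(348,262,0)])
show("fence S",[s(110,330,.018),s(632,432,.018)])
show("fence D",[d(465,410,.018),d(262,118,.018)])
show("bar S",[s(470,355,.0965),s(545,135,.0965),s(572,145,.0965),s(500,365,.0965)])
show("bar D",[d(72,95,.0965),d(355,25,.0965),d(367,45,.0965)])
show("stop S top",[s(585,398,.04),s(610,316,.04)])
show("stop D bot",[d(260,148,0),d(167,171,0)])
E
```

```text
lid S [[589.0, -182.0], [522.0, -63.0], [568.0, -36.0], [635.0, -149.0]] mean [ 578.4 -107.3] [(np.float64(135.5), np.float64(119.4)), (np.float64(53.2), np.float64(31.7)), (np.float64(132.0), np.float64(-59.1))]
lid D [[591.0, -182.0], [520.0, -73.0], [563.0, -42.0], [631.0, -156.0]] mean [ 576.1 -113.2] [(np.float64(129.9), np.float64(123.2)), (np.float64(53.4), np.float64(35.5)), (np.float64(132.9), np.float64(-59.0))]
box bottom S [[638.0, -152.0], [567.0, -33.0]] mean [602.4 -92.4] [(np.float64(138.9), np.float64(120.6))]
fence S [[685.0, -111.0], [623.0, 162.0]] mean [654.   25.6] [(np.float64(280.2), np.float64(102.7))]
fence D [[678.0, -115.0], [630.0, 145.0]] mean [653.9  15.1] [(np.float64(264.8), np.float64(100.6))]
bar S [[679.0, 96.0], [520.0, 62.0], [520.0, 78.0], [678.0, 111.0]] mean [599.   86.8] [(np.float64(162.6), np.float64(-167.9)), (np.float64(15.9), np.float64(87.9)), (np.float64(161.2), np.float64(12.1))]
bar D [[516.0, 63.0], [673.0, 109.0], [675.0, 87.0]] mean [621.3  86.4] [(np.float64(163.2), np.float64(16.1)), (np.float64(21.6), np.float64(-85.7))]
stop S top [[631.0, 138.0], [574.0, 127.0]] mean [602.6 132.7] [(np.float64(58.9), np.float64(-168.7))]
stop D bot [[628.0, 141.0], [571.0, 127.0]] mean [599.7 134.2] [(np.float64(58.2), np.float64(-165.8))]
```

```bash
cat >> h.py <<'E'
th=np.radians(102.3);u=np.array([np.cos(th),np.sin(th)]);v=np.array([-u[1],u[0]]);F=np.array([.638,.0935])
def fw(x,y): return F+x*u+y*v
def wf(p): return np.array([(np.array(p)[:2]-F)@u,(np.array(p)[:2]-F)@v])
def plan(st,p,yaw):
    """target TCP p (m, xyz) & jaw(y)-axis world angle deg -> tool-frame shift cm (before turning), turn deg"""
    r=R.from_quat(st["tcp_rot"]);M=r.as_matrix()
    sh=M.T@(np.array(p)-st["eef_pos"])*100
    t=np.radians(yaw);dv=M.T@np.array([np.cos(t),np.sin(t),0])
    a=np.degrees(np.arctan2(dv[2],dv[1]));a=(a+90)%180-90
    print("axes x",M[:,0].round(3),"yaw y",round(np.degrees(np.arctan2(M[1,1],M[0,1])),2),"z",M[:,2].round(3))
    print("shift cm",sh.round(2),"turn",round(a,2))
E
python3 - <<'E'
from h import *
from plant import read_camera,readout
S=read_camera("scene")
for n,p in dict(cart=(370,219),bottle=(360,260),tin=(197,253)).items(): q=onz(S,p,0);print(n,q.round(3),wf(q).round(3))
plan(readout.get_state(),[.577,-.109,.2],120.5-90)
E
```

```text
cart [0.461 0.312 0.   ] [0.251 0.126]
bottle [0.607 0.329 0.   ] [ 0.237 -0.02 ]
tin [ 0.772 -0.04   0.   ] [-0.159 -0.103]
axes x [-0.    -0.001 -1.   ] yaw y 77.35 z [ 0.976 -0.219 -0.   ]
shift cm [  3.13 -65.47  58.69] turn 46.85
```

{"api": "drive_tool", "payload": {
  "steps": [
    [-2,-3,2.7,0,0],
    [0,-3.2,2.9,0,0],
    [0,-3.3,2.9,0,0],
    [0,-3.3,2.9,0,0],
    [0,-3.3,2.9,0,0],
    [0,-3.3,2.9,0,0],
    [0,-3.3,2.9,0,0],
    [0,-3.3,2.9,0,0],
    [0,-3.3,3,0,0],
    [0,-3.3,3,0,0]
  ]
}}

```text
time: 1.3
eef_pos: [0.3598, 0.2754, 0.2516]
tcp_rot: [0.078, 0.702, -0.078, 0.703]
contact_force: [0.2, 0.1, -0.3]
opening: -0.001
```

{"api": "drive_tool", "payload": {
  "steps": [
    [0,-3.3,3,0,0],
    [0,-3.3,3,0,0],
    [0,-3.3,3,0,0],
    [0,-3.3,3,0,0],
    [0,-3.3,3,0,0],
    [0,-3.3,3,0,0],
    [0,-3.3,3,0,0],
    [0,-3.3,3,0,0],
    [0,-3.3,3,0,0],
    [0,-3,2.5,0,0]
  ]
}}

```text
time: 2.3
eef_pos: [0.5764, -0.1088, 0.2513]
tcp_rot: [0.078, 0.703, -0.078, 0.703]
contact_force: [0.8, 0.9, 0.4]
opening: 0.005
```

{"api": "drive_tool", "payload": {
  "steps": [
    [0,0,0,8,0],
    [1,0,0,8,0],
    [1,0,0,8,0],
    [1,0,0,8,0],
    [1,0,0,8,0],
    [0,0,0,6.8,0],
    [0,0,0,0,0]
  ]
}}

```text
time: 3.0
eef_pos: [0.5753, -0.1066, 0.2108]
tcp_rot: [0.351, 0.614, -0.351, 0.614]
contact_force: [-0.0, -1.2, 0.3]
opening: -0.001
```

Run:
```python
from h import *
from plant import read_camera,readout
s=readout.get_state();print(s["time"],s["eef_pos"],s["contact_force"])
plan(s,[.577,-.109,.12],30.5)
d=read_camera("wrist");cv2.imwrite("pics/w1.png",d["frame"][:,:,::-1])
import pickle;pickle.dump(d,open("w1.pkl","wb"))
```

```text
3.0 [ 0.57531668 -0.10658006  0.21082562] [-0.00365469 -1.16567791  0.30969108]
axes x [-0.001  0.    -1.   ] yaw y 30.56 z [ 0.508 -0.861 -0.001]
shift cm [9.08 0.03 0.3 ] turn 0.06
```

View pics/w1.png

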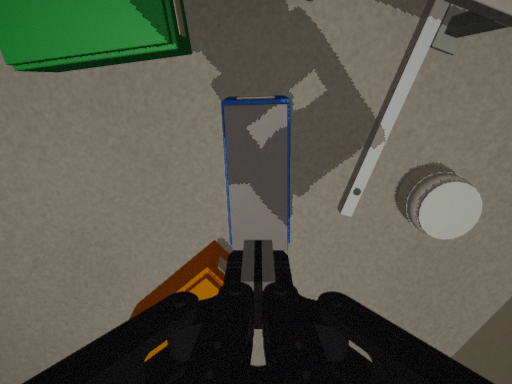

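The wrist picture shows the blue box below the tool. Its front end runs from (223,98) to (290,97), its long sides run down to y≈247, and the fence is to the right. I'll measure the box edges now.

Run:
```python
from h import *
import pickle
d=pickle.load(open("w1.pkl","rb"));h=cv2.cvtColor(d["frame"],cv2.COLOR_RGB2HSV)
m=cv2.inRange(h,(105,120,40),(125,255,255))
L=[];Rr=[]
for y in range(120,236,4):
    x=np.where(m[y,200:310])[0]+200
    l=x[x<245];r=x[x>275]
    if len(l):L.append(onz(d,(l.min()-.5,y),.062))
    if len(r):Rr.append(onz(d,(r.max()+.5,y),.062))
for n,p in(("L",L),("R",Rr)):
    p=np.array(p);k=np.polyfit(p[:,1],p[:,0],1);print(n,len(p),"dir",90+np.degrees(np.arctan(-k[0])),"x at y=-.107",np.polyval(k,-.107),"rms",np.std(p[:,0]-np.polyval(k,p[:,1])))
f=[]
for x in range(230,286,4):
    y=np.where(m[85:115,x])[0]+85; f.append(onz(d,(x,y.min()-.5),.062))
f=np.array(f);print("front mid",f.mean(0),line(f[0],f[-1]))
# fence lane edge z=.018 , left edge of bright strip
w=cv2.inRange(h,(0,0,150),(180,60,255))
E=[]
for y in range(60,200,10):
    x=np.where(w[y,330:450])[0]+330
    if len(x):print(y,x.min(),x.max(),end="; ")
```

```text
L 29 dir 122.13082578746474 x at y=-.107 0.5404527032277349 rms 0.0003172485651736261
R 29 dir 122.37949694724514 x at y=-.107 0.6105356126725441 rms 4.9621155448260165e-17
front mid [ 0.53969018 -0.04908104  0.062     ] (np.float64(44.7), np.float64(31.6))
60 409 422; 70 405 417; 80 400 413; 90 396 408; 100 391 404; 110 387 399; 120 382 395; 130 385 390; 150 369 381; 160 364 376; 170 360 372; 180 356 367; 190 351 449;
```

{"api": "drive_tool", "payload": {
  "steps": [
    [3,0,0.2,0,0],
    [4,0,0,0,0],
    [3.5,0,0,0,0],
    [1.5,0,0,0,0],
    [0.3,0,0,0,0],
    [0,0,0,0,0]
  ]
}}

```text
time: 3.65
eef_pos: [0.5774, -0.1086, 0.0893]
tcp_rot: [0.35, 0.614, -0.35, 0.615]
contact_force: [0.5, 0.1, 0.8]
opening: 0.002
```

{"api": "drive_tool", "payload": {
  "steps": [
    [0.1,0,0,0,0],
    [0.1,0,0,0,0],
    [0.1,0,0,0,0],
    [0.1,0,0,0,0],
    [0,0,0,0,0]
  ]
}}

```text
time: 4.15
eef_pos: [0.5766, -0.1084, 0.0844]
tcp_rot: [0.351, 0.614, -0.351, 0.614]
contact_force: [-0.3, -0.0, 0.5]
opening: 0.0
```

{"api": "drive_tool", "payload": {
  "steps": [
    [0.1,0,0,0,0],
    [0.1,0,0,0,0],
    [0.1,0,0,0,0],
    [0.1,0,0,0,0],
    [0.1,0,0,0,0]
  ]
}}

```text
time: 4.65
eef_pos: [0.5766, -0.1084, 0.0798]
tcp_rot: [0.351, 0.614, -0.351, 0.614]
contact_force: [-2.8, 0.6, 3.8]
opening: -0.002
```

{"api": "drive_tool", "payload": {
  "steps": [
    [0.1,0,0,0,0],
    [0.1,0,0,0,0]
  ]
}}

```text
time: 4.85
eef_pos: [0.5766, -0.1084, 0.0775]
tcp_rot: [0.351, 0.614, -0.351, 0.614]
contact_force: [-2.7, 1.2, 5.4]
opening: 0.002
```

{"api": "drive_tool", "payload": {
  "steps": [
    [0.1,0,0,0,0],
    [0.1,0,0,0,0],
    [0,0,0,0,0]
  ]
}}

```text
time: 5.15
eef_pos: [0.5766, -0.1084, 0.0751]
tcp_rot: [0.351, 0.614, -0.351, 0.614]
contact_force: [-1.1, 1.0, 3.7]
opening: -0.006
```

{"api": "drive_tool", "payload": {
  "steps": [
    [0.05,0,0,0,0],
    [0.05,0,0,0,0],
    [0,0,0,0,0]
  ]
}}

```text
time: 5.45
eef_pos: [0.5766, -0.1084, 0.0743]
tcp_rot: [0.351, 0.614, -0.351, 0.614]
contact_force: [-1.1, 0.7, 3.8]
opening: 0.001
```

{"api": "drive_tool", "payload": {
  "steps": [
    [0.04,0,0,0,0],
    [0,0,0,0,0]
  ]
}}

```text
time: 5.65
eef_pos: [0.5766, -0.1084, 0.0741]
tcp_rot: [0.351, 0.614, -0.351, 0.614]
contact_force: [-1.2, -0.2, 4.3]
opening: -0.003
```

{"api": "drive_tool", "payload": {
  "steps": [
    [0.03,0,0,0,0],
    [0,0,0,0,0]
  ]
}}

```text
time: 5.85
eef_pos: [0.5766, -0.1084, 0.0741]
tcp_rot: [0.351, 0.614, -0.351, 0.614]
contact_force: [-2.6, -0.1, 6.0]
opening: -0.003
```

{"api": "drive_tool", "payload": {
  "steps": [
    [0.03,0,0,0,0],
    [0,0,0,0,0]
  ]
}}

```text
time: 6.05
eef_pos: [0.5766, -0.1084, 0.074]
tcp_rot: [0.351, 0.614, -0.351, 0.614]
contact_force: [-3.1, 0.7, 7.4]
opening: 0.0
```

{"api": "drive_tool", "payload": {
  "steps": [
    [0.03,0,0,0,0],
    [0,0,0,0,0]
  ]
}}

```text
time: 6.25
eef_pos: [0.5767, -0.1084, 0.074]
tcp_rot: [0.351, 0.614, -0.351, 0.614]
contact_force: [-4.2, 1.0, 8.2]
opening: -0.001
```

{"api": "drive_tool", "payload": {
  "steps": [
    [0.05,0,0,0,0],
    [0.03,0,0,0,0],
    [0,0,0,0,0],
    [0,0,0,0,0]
  ]
}}

```text
time: 6.65
eef_pos: [0.5767, -0.1084, 0.074]
tcp_rot: [0.35, 0.614, -0.351, 0.614]
contact_force: [-6.1, 2.2, 11.9]
opening: 0.0
```

{"api": "drive_tool", "payload": {
  "steps": [
    [-1,0,0,0,0],
    [-2,0,0,0,0.5],
    [-2,0,0,0,1],
    [-1,0,0,0,1],
    [0,0,0,0,1],
    [0,0,0,0,1]
  ]
}}

```text
time: 7.25
eef_pos: [0.5763, -0.1083, 0.1315]
tcp_rot: [0.351, 0.614, -0.351, 0.614]
contact_force: [0.3, 0.2, 0.0]
opening: 0.848
```

Run:
```python
from h import *
from plant import read_camera,readout
import pickle
s=readout.get_state();print(s["time"],s["eef_pos"],s["opening"])
c=np.array([.577,-.1085]);a=np.radians(121.7);g=c-.04*np.array([np.cos(a),np.sin(a)])
print("grip",g,"centre fence",wf(c));plan(s,[*g,.03],31.7)
d=pickle.load(open("w1.pkl","rb"))
P=np.array([onz(d,p,.018) for p in((408.5,60),(399.5,80),(390.5,100),(381.5,120),(368.5,150),(359.5,170))])
print([wf(p).round(4).tolist() for p in P],line(P[-1],P[0]))
```

```text
7.25 [ 0.57627951 -0.10829427  0.13145291] 0.8483478026893025
grip [ 0.59801887 -0.14253244] centre fence [-0.18436835  0.10263192]
axes x [-0.001  0.    -1.   ] yaw y 30.54 z [ 0.508 -0.861 -0.   ]
shift cm [10.14  0.14  4.06] turn -1.16
[[-0.0418, -0.0015], [-0.0609, -0.0015], [-0.0807, -0.0014], [-0.1013, -0.0013], [-0.1336, -0.0016], [-0.1563, -0.0016]] (np.float64(114.6), np.float64(102.3))
```

Run:
```python
from h import *
import pickle
d=pickle.load(open("w1.pkl","rb"));c=np.array([.577,-.1085]);a=np.radians(121.7);e=np.array([np.cos(a),np.sin(a)]);n=np.array([-e[1],e[0]])
for z in(0,.062,.074):
  for p in((220,240),(232,252)):
    q=onz(d,p,z)[:2]-c;print(z,p,(q@e*1e3).round(),(q@n*1e3).round())
```

```text
0 (220, 240) -97.0 48.0
0 (232, 252) -114.0 34.0
0.062 (220, 240) -65.0 39.0
0.062 (232, 252) -79.0 28.0
0.074 (220, 240) -59.0 38.0
0.074 (232, 252) -72.0 27.0
```

{"api": "drive_tool", "payload": {
  "steps": [
    [0,0.1,2,0,1],
    [0,0,1.55,-1.2,1],
    [0,0,0,0,1],
    [2.5,0,0,0,1],
    [2.5,0,0,0,1],
    [2,0,0,0,1],
    [2,0,0,0,1],
    [1.9,0,0,0,1],
    [0,0,0,0,1]
  ]
}}

```text
time: 8.15
eef_pos: [0.5919, -0.1365, 0.0189]
tcp_rot: [0.344, 0.621, -0.345, 0.615]
contact_force: [-1.0, 0.4, -0.2]
opening: 0.999
```

{"api": "drive_tool", "payload": {
  "steps": [
    [0,0,0,0,0.8],
    [0,0,0,0,0.7],
    [0,0,0,0,0.6],
    [0,0,0,0,0.6],
    [0,0,0,0,0.6],
    [0,0,0,0,0.6]
  ],
  "force": 20
}}

```text
time: 8.75
eef_pos: [0.5961, -0.1387, 0.0244]
tcp_rot: [0.344, 0.617, -0.344, 0.618]
contact_force: [-0.7, 1.3, 4.8]
opening: 0.7
```

{"api": "drive_tool", "payload": {
  "steps": [
    [-0.05,0,0,0,0.5],
    [0,0.27,-0.75,0,0.5],
    [0,0.27,-0.75,0,0.5],
    [0,0.27,-0.75,0,0.5],
    [0,0.27,-0.75,0,0.5],
    [0,0.27,-0.75,0,0.5],
    [0,0.27,-0.75,0,0.5]
  ],
  "force": 30
}}

```text
time: 9.45
eef_pos: [0.5862, -0.0915, 0.0245]
tcp_rot: [0.344, 0.617, -0.344, 0.619]
contact_force: [1.7, -4.7, 5.3]
opening: 0.697
```

{"api": "drive_tool", "payload": {
  "steps": [
    [0,0,0,3,0.5],
    [0,0,0,3,0.5],
    [0,0,0,3,0.5],
    [0,0,0,3,0.5],
    [0,0,0,3,0.5],
    [0,0,0,3,0.5],
    [0,0,0,1.4,0.5],
    [0,0,0,0,0.5]
  ]
}}

```text
time: 10.25
eef_pos: [0.5856, -0.0901, 0.0245]
tcp_rot: [0.444, 0.551, -0.443, 0.55]
contact_force: [-1.8, -0.8, 8.0]
opening: 0.702
```

Run:
```python
from h import *
from plant import read_camera,readout
s=readout.get_state();print(s["time"],s["eef_pos"],s["opening"],s["contact_force"],wf(s["eef_pos"]))
plan(s,[.6,0,.02],12.3)
d=read_camera("wrist");a=d["frame"][:,:,::-1]
e=read_camera("side");b=e["frame"][:,:,::-1]
cv2.imwrite("pics/w2.png",cv2.resize(np.hstack([a[:,60:],b[100:300,180:360].repeat(2,0).repeat(2,1)[8:392]]),None,fx=.98,fy=.98))
```

```text
10.25 [ 0.58556565 -0.09007699  0.02447154] 0.7016695115473109 [-1.79258021 -0.77901167  8.03020446] [-0.16819298  0.09033823]
axes x [ 0.     0.002 -1.   ] yaw y 12.26 z [ 0.212 -0.977 -0.002]
shift cm [ 0.46  3.32 -8.5 ] turn -0.04
```

View pics/w2.png

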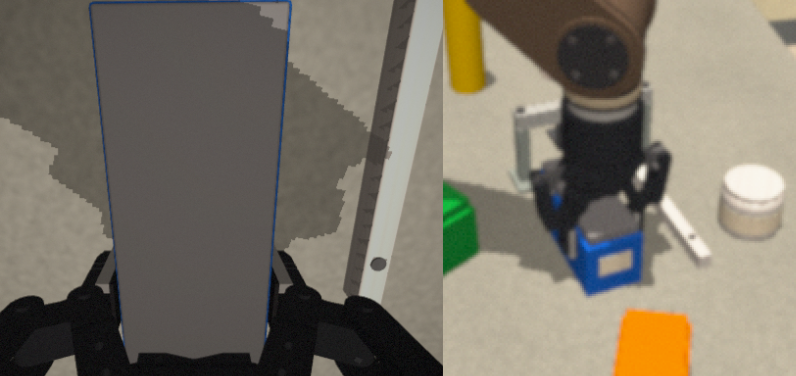

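{"api": "drive_tool", "payload": {
  "steps": [
    [-0.1,0.5,0,0,0.5],
    [0,0.8,0,0,0.5],
    [0,0.8,0,0,0.5],
    [0,0.8,0,0,0.5],
    [0,0.8,0,0,0.5],
    [0,0.8,0,0,0.5],
    [0,0.6,0,0,0.5],
    [0,0.3,0,0,0.5],
    [0,0,0,0,0.5]
  ]
}}

```text
time: 11.25
eef_pos: [0.6368, -0.0783, 0.0246]
tcp_rot: [0.443, 0.553, -0.444, 0.549]
contact_force: [-4.4, -0.8, 6.6]
opening: 0.702
```

{"api": "drive_tool", "payload": {
  "steps": [
    [0,0.1,0,0,0.5],
    [0,0.1,0,0,0.5],
    [0,0,0,0,0.5]
  ]
}}

```text
time: 11.55
eef_pos: [0.6379, -0.078, 0.0246]
tcp_rot: [0.442, 0.553, -0.444, 0.549]
contact_force: [-5.6, -1.3, 9.4]
opening: 0.696
```

Run:
```python
from h import *
from plant import read_camera,readout
s=readout.get_state();print(s["time"],s["eef_pos"],s["opening"],s["contact_force"],wf(s["eef_pos"]),s["contact_force"][:2]@u,s["contact_force"][:2]@v,s["wrist_torque"])
```

```text
11.55 [ 0.6378547  -0.07803738  0.02462824] 0.6957466972205206 [-5.6380151  -1.30689949  9.38358956] [-0.16756888  0.03668464] -0.07583182567959557 5.787007004309698 [-0.41409332  0.93547335  0.01413928]
```

{"api": "drive_tool", "payload": {
  "steps": [
    [-0.15,0,0,0,0.5],
    [0,0.1,0,0,0.5],
    [0,0.1,0,0,0.5],
    [0,0.1,0,0,0.5],
    [0,0,0,0,0.5]
  ]
}}

```text
time: 12.05
eef_pos: [0.6428, -0.0785, 0.0249]
tcp_rot: [0.443, 0.551, -0.443, 0.55]
contact_force: [0.6, -0.2, -3.8]
opening: 0.697
```

{"api": "drive_tool", "payload": {
  "steps": [
    [0,0.1,0,0,0.5],
    [0,0.1,0,0,0.5],
    [0,0,0,0,0.5]
  ]
}}

```text
time: 12.35
eef_pos: [0.6453, -0.0786, 0.0261]
tcp_rot: [0.443, 0.551, -0.443, 0.551]
contact_force: [0.0, -0.2, -4.2]
opening: 0.696
```

```bash
cat > st.py <<'E'
from h import *
from plant import readout
s=readout.get_state();f=s["contact_force"];M=R.from_quat(s["tcp_rot"]).as_matrix()
print(s["time"],"fence xy mm",(wf(s["eef_pos"])*1e3).round(1),"z",s["eef_pos"][2].round(4),"F u,v,z",(f[:2]@u).round(2),(f[:2]@v).round(2),f[2].round(2),"open",round(s["opening"],3),"yaw y",np.degrees(np.arctan2(M[1,1],M[0,1])).round(2),"T",s["wrist_torque"].round(2))
E
python3 st.py
```

```text
12.35 fence xy mm [-169.7   29.5] z 0.0261 F u,v,z -0.15 0.01 -4.19 open 0.696 yaw y 12.34 T [-0.15 -0.05 -0.04]
```

{"api": "drive_tool", "payload": {
  "steps": [
    [0.06,0,0,0,0.5],
    [0.06,0,0,0,0.5],
    [0,0,0,0,0.5]
  ]
}}

```text
time: 12.65
eef_pos: [0.6451, -0.0786, 0.0249]
tcp_rot: [0.443, 0.551, -0.443, 0.551]
contact_force: [-0.6, -0.5, -5.2]
opening: 0.7
```

```bash
python3 st.py
```

```text
12.65 fence xy mm [-169.6   29.8] z 0.0249 F u,v,z -0.34 0.73 -5.24 open 0.7 yaw y 12.35 T [-0.18 -0.02 -0.03]
```

{"api": "drive_tool", "payload": {
  "steps": [
    [0.04,0,0,0,0.5],
    [0,0.1,0,0,0.5],
    [0,0,0,0,0.5]
  ]
}}

```text
time: 12.95
eef_pos: [0.6455, -0.0785, 0.0246]
tcp_rot: [0.443, 0.551, -0.444, 0.55]
contact_force: [-2.9, -1.2, -2.0]
opening: 0.698
```

```bash
python3 st.py
```

```text
12.95 fence xy mm [-169.7   29.3] z 0.0246 F u,v,z -0.61 3.09 -2.01 open 0.698 yaw y 12.35 T [-0.21  0.48 -0.05]
```

{"api": "drive_tool", "payload": {
  "steps": [
    [0.02,0.03,-0.5,0,0.5],
    [0,0,-0.8,0,0.5],
    [0,0,-0.8,0,0.5],
    [0,0,-0.8,0,0.5],
    [0,0,-0.8,0,0.5],
    [0,0,-0.8,0,0.5],
    [0,0,0,0,0.5]
  ]
}}

```text
time: 13.65
eef_pos: [0.6359, -0.0341, 0.0246]
tcp_rot: [0.443, 0.551, -0.444, 0.55]
contact_force: [-5.0, -0.5, -0.3]
opening: 0.697
```

```bash
python3 st.py
```

```text
13.65 fence xy mm [-124.3   29.2] z 0.0246 F u,v,z 0.56 5.04 -0.33 open 0.697 yaw y 12.33 T [-0.27  0.74 -0.22]
```

{"api": "drive_tool", "payload": {
  "steps": [
    [0,0,-0.4,0,0.5],
    [0,0,-0.4,0,0.5],
    [0,0,-0.4,0,0.5],
    [0,0,-0.4,0,0.5],
    [0,0,-0.4,0,0.5]
  ]
}}

```text
time: 14.15
eef_pos: [0.6321, -0.0165, 0.0247]
tcp_rot: [0.443, 0.551, -0.444, 0.551]
contact_force: [-4.6, -6.3, -1.2]
opening: 0.699
```

```bash
python3 st.py
```

```text
14.15 fence xy mm [-106.2   29.2] z 0.0247 F u,v,z -5.19 5.84 -1.16 open 0.699 yaw y 12.3 T [-1.    0.74 -0.29]
```

{"api": "drive_tool", "payload": {
  "steps": [
    [0,0,0,0,0.5],
    [0,0,0,0,0.5]
  ]
}}

```text
time: 14.35
eef_pos: [0.632, -0.0159, 0.0247]
tcp_rot: [0.443, 0.551, -0.444, 0.55]
contact_force: [-3.9, -3.4, -1.0]
opening: 0.7
```

```bash
python3 st.py
python3 - <<'E'
from h import *
from plant import read_camera
a=read_camera("scene")["frame"][130:270,190:330,::-1];b=read_camera("side")["frame"][120:260,190:330,::-1]
cv2.imwrite("pics/m3.png",cv2.resize(np.hstack([a,b]),(800,400),interpolation=cv2.INTER_CUBIC))
E
```

```text
14.35 fence xy mm [-105.6   29.2] z 0.0247 F u,v,z -2.54 4.54 -1.04 open 0.7 yaw y 12.3 T [-0.65  0.75 -0.26]
```

View pics/m3.png

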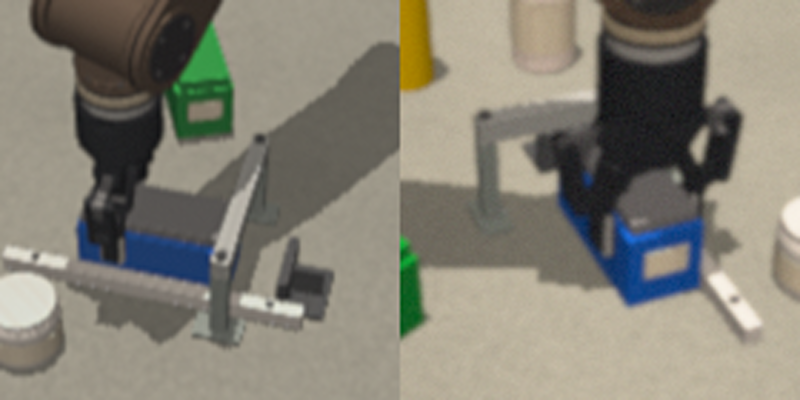

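The box's front end is passing under the bar at (225,255) with the lid clear, and it lies along the fence. The front drag of 2.5 N at rest is friction, so I'll continue.

{"api": "drive_tool", "payload": {
  "steps": [
    [0,0,-0.4,0,0.5],
    [0,0,-0.4,0,0.5],
    [0,0,-0.4,0,0.5],
    [0,0,0,0,0.5]
  ]
}}

```text
time: 14.85
eef_pos: [0.6294, -0.0041, 0.0246]
tcp_rot: [0.443, 0.551, -0.444, 0.55]
contact_force: [-4.9, -4.3, -0.7]
opening: 0.7
```

```bash
python3 st.py
```

```text
14.85 fence xy mm [-93.5  29.1] z 0.0246 F u,v,z -3.17 5.67 -0.68 open 0.7 yaw y 12.3 T [-0.67  0.73 -0.3 ]
```

{"api": "drive_tool", "payload": {
  "steps": [
    [0,0,-0.4,0,0.5],
    [0,0,-0.4,0,0.5],
    [0,0,-0.4,0,0.5],
    [0,0,-0.3,0,0.5],
    [0,0,0,0,0.5]
  ]
}}

```text
time: 15.35
eef_pos: [0.6263, 0.0105, 0.0246]
tcp_rot: [0.443, 0.551, -0.444, 0.551]
contact_force: [-4.1, -4.1, 0.1]
opening: 0.7
```

```bash
python3 st.py
```

```text
15.35 fence xy mm [-78.6  29.1] z 0.0246 F u,v,z -3.18 4.88 0.11 open 0.7 yaw y 12.31 T [-0.76  0.73 -0.28]
```

{"api": "drive_tool", "payload": {
  "steps": [
    [0,0,-0.4,0,0.5],
    [0,0,-0.4,0,0.5],
    [0,0,-0.3,0,0.5],
    [0,0,-0.2,0,0.5],
    [0,0,0,0,0.5]
  ]
}}

```text
time: 15.85
eef_pos: [0.6236, 0.0231, 0.0246]
tcp_rot: [0.443, 0.551, -0.444, 0.551]
contact_force: [-4.0, -4.5, -1.2]
opening: 0.699
```

{"api": "drive_tool", "payload": {
  "steps": [
    [0,0,-0.1,0,0.5],
    [0,0,-0.1,0,0.5],
    [0,0,0,0,0.5]
  ]
}}

```text
time: 16.15
eef_pos: [0.6232, 0.0247, 0.0247]
tcp_rot: [0.443, 0.551, -0.444, 0.551]
contact_force: [-3.6, -5.5, -0.1]
opening: 0.701
```

```bash
python3 st.py
```

```text
16.15 fence xy mm [-64.   29.1] z 0.0247 F u,v,z -4.65 4.68 -0.14 open 0.701 yaw y 12.3 T [-0.89  0.71 -0.28]
```

{"api": "drive_tool", "payload": {
  "steps": [
    [0,0,-0.1,0,0.5],
    [0,0,-0.1,0,0.5],
    [0,0,0,0,0.5]
  ]
}}

```text
time: 16.45
eef_pos: [0.6228, 0.0267, 0.0247]
tcp_rot: [0.443, 0.551, -0.444, 0.551]
contact_force: [-4.6, -5.4, -0.2]
opening: 0.696
```

{"api": "drive_tool", "payload": {
  "steps": [
    [0,0,-0.1,0,0.5],
    [0,0,-0.1,0,0.5],
    [0,0,0,0,0.5]
  ]
}}

```text
time: 16.75
eef_pos: [0.6226, 0.0274, 0.0247]
tcp_rot: [0.442, 0.55, -0.445, 0.551]
contact_force: [-3.6, -9.5, -1.6]
opening: 0.702
```

```bash
python3 st.py
```

```text
16.75 fence xy mm [-61.3  29.1] z 0.0247 F u,v,z -8.48 5.58 -1.56 open 0.702 yaw y 12.3 T [-1.32  0.66 -0.35]
```

{"api": "drive_tool", "payload": {
  "steps": [
    [0,0,-0.1,0,0.5],
    [0,0,-0.05,0,0.5],
    [0,0,0,0,0.5],
    [0,0,0,0,0.5]
  ]
}}

```text
time: 17.15
eef_pos: [0.6226, 0.0275, 0.0248]
tcp_rot: [0.442, 0.55, -0.445, 0.552]
contact_force: [-3.3, -13.0, -1.8]
opening: 0.696
```

```bash
python3 st.py
```

```text
17.15 fence xy mm [-61.2  29.1] z 0.0248 F u,v,z -12.0 5.99 -1.81 open 0.696 yaw y 12.31 T [-1.87  0.7  -0.41]
```

{"api": "drive_tool", "payload": {
  "steps": [
    [0,0,-0.04,0,0.5],
    [0,0,0,0,0.5],
    [0,0,0,0,0.5],
    [0,0,0,0,0.5],
    [0,0,0,0,0.5]
  ]
}}

```text
time: 17.65
eef_pos: [0.6226, 0.0275, 0.0248]
tcp_rot: [0.442, 0.549, -0.445, 0.552]
contact_force: [-2.9, -14.9, -1.8]
opening: 0.695
```

{"api": "drive_tool", "payload": {
  "steps": [
    [0,-0.05,0.1,0,0.5],
    [0,-0.05,0.1,0,0.5],
    [0,0,0,0,0.5]
  ]
}}

```text
time: 17.95
eef_pos: [0.6225, 0.0274, 0.0248]
tcp_rot: [0.443, 0.55, -0.444, 0.552]
contact_force: [-1.1, -8.1, -2.1]
opening: 0.699
```

```bash
python3 st.py
```

```text
17.95 fence xy mm [-61.2  29.2] z 0.0248 F u,v,z -7.7 2.75 -2.14 open 0.699 yaw y 12.28 T [-1.16  0.34 -0.29]
```

{"api": "drive_tool", "payload": {
  "steps": [
    [0,-0.02,0.1,0,0.5],
    [0,0,0,0,0.75],
    [0,0,0,0,0.8],
    [0,0,0,0,0.9],
    [0,0,0,0,0.95],
    [0,0,0,0,0.95]
  ]
}}

```text
time: 18.55
eef_pos: [0.6221, 0.0291, 0.0247]
tcp_rot: [0.443, 0.551, -0.443, 0.551]
contact_force: [0.6, 0.3, -0.2]
opening: 0.95
```

{"api": "drive_tool", "payload": {
  "steps": [
    [-1,0,0,0,0.95],
    [-2,0,0,0,0.95],
    [-3,0,0,0,0.95],
    [-3,0,0,0,0.95],
    [-2,0,2,0,0.95],
    [-1,0,3,0,0.95],
    [0,0,4,0,0.95],
    [0,0,4,0,0.95],
    [0,0,3,0,0.95],
    [0,0,0,0,0.95]
  ]
}}

```text
time: 19.55
eef_pos: [0.6567, -0.1315, 0.1456]
tcp_rot: [0.444, 0.549, -0.444, 0.551]
contact_force: [-0.6, -0.1, -0.6]
opening: 0.947
```

```bash
python3 st.py
python3 - <<'E'
from h import *
from plant import read_camera
import pickle
D={n:read_camera(n) for n in("scene","side","wrist")};pickle.dump(D,open("fin.pkl","wb"))
a=D["scene"]["frame"][150:270,180:340,::-1];b=D["side"]["frame"][110:250,190:330,::-1];w=D["wrist"]["frame"][:,:,::-1]
c=np.vstack([cv2.resize(a,(400,300),interpolation=2),cv2.resize(b,(300,300),interpolation=2)[:,:300].copy() if 0 else cv2.resize(w,(400,300))])
cv2.imwrite("pics/f.png",np.hstack([c,cv2.resize(b[:,20:113],(400,600),interpolation=2)]))
E
```

```text
19.55 fence xy mm [-223.9   29.6] z 0.1456 F u,v,z 0.08 0.62 -0.64 open 0.947 yaw y 12.11 T [ 0.04  0.01 -0.01]
```

View pics/f.png

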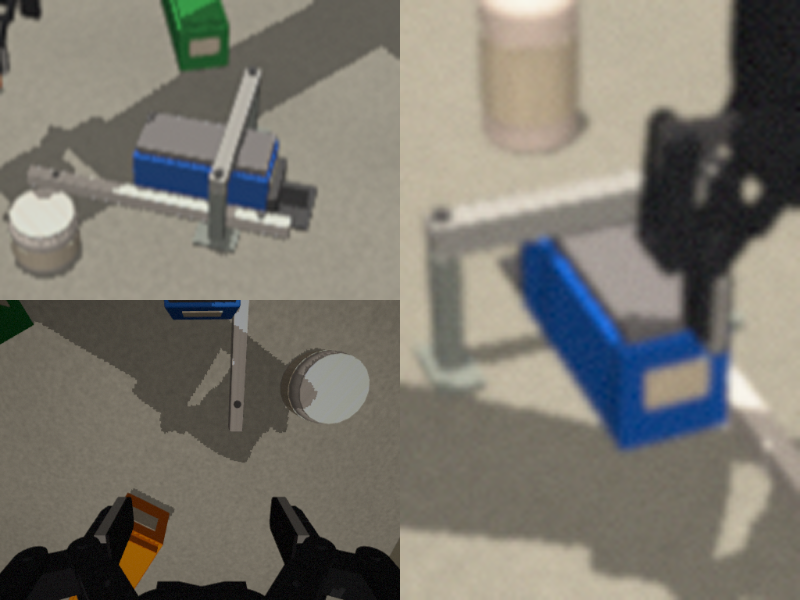

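Run:
```python
from h import *
import pickle
D=pickle.load(open("fin.pkl","rb"));d=D["wrist"]
m=cv2.inRange(cv2.cvtColor(d["frame"],cv2.COLOR_RGB2HSV),(105,120,30),(125,255,255));m[:,:200]=0;m[60:]=0
ys,xs=np.nonzero(m);print("wrist blue bbox",xs.min(),xs.max(),ys.min(),ys.max())
for z,r in((.062,0),(.062,5),(.062,8)):
    x=np.where(m[r])[0];print(r,x.min(),x.max(),[(wf(onz(d,(q,r),z))*1e3).round(1) for q in(x.min()-.5,x.max()+.5)])
p=(255,ys.max()+.5);b=[(wf(onz(d,(q,np.where(m[:,q])[0].max()+.5),0))*1e3).round(1) for q in(xs.min()+18,xs.max()-18)];print("rear bottom",b)
s=D["scene"]
hb=cv2.inRange(cv2.cvtColor(s["frame"],cv2.COLOR_RGB2HSV),(105,120,30),(125,255,255))[190:245,225:300];ys,xs=np.nonzero(hb);ys+=190;xs+=225
i=xs.argmax();print("scene front-most",xs[i],ys[xs==xs[i]].min(),ys[xs==xs[i]].max(),"pred front top corner",[proj(s,[*fw(46,y),.062]).round(1) for y in(0,60)],"rear",xs.min())
```

```text
wrist blue bbox 210 307 0 24
0 210 307 [array([-91.5,  59. ]), array([-91.5,  -0.8])]
5 210 307 [array([-94.2,  59.1]), array([-94.2,  -0.9])]
8 211 306 [array([-95.8,  58.6]), array([-95.8,  -0.4])]
rear bottom [array([-96.2,  53.1]), array([-95.5,   4.7])]
scene front-most 290 207 212 pred front top corner [array([-2785.7,  -381.3]), array([ 982.3, -194. ])] rear 233
```

```bash
python3 -c "
from plant import sign_off;print(sign_off())"
```

```text
the job is handed in; nothing more can be done
None
```

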